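# Find the flush catch and open the readout's battery flap

### The arm

A 6-joint arm with a two-finger parallel gripper is mounted at the origin on the work surface. World frame = base frame: x ahead of the robot, y to its left, z up, the work surface at z = 0. Lengths are in m, angles in degrees, forces in N, time in s.
With the tool pointing down it reaches from about 0.4 to 0.825 m from the base axis. Payload 7 kg.
Tool frame: the origin (TCP) lies between the finger pads; the fingertips stand 11 mm ahead of it and the grasp point (between the pads) lies 8 mm behind it; z points along the fingers, y is the direction in which the jaws open and shut (so a half turn about z gives the same grasp; the last joint's range is limited). The gripper opens to 85 mm and grips with 20 to 120 N. Pads are 22 mm wide; open, the fingers measure 114 mm over their backs; the gripper's body (76 mm by 85 mm) begins 54 mm behind the grasp point. The pads swing forward as they close: fully open they stand 13 mm farther back than shut.
Start: joints at [82.684, 20.546, 0.682, 0, -70.136, -16.507], TCP at [0.273, 0.617, 0.242] pointing down, gripper open.
Joint ranges: [-176.03, 176.03], [-82.01, 121.73], [-58.28, 71.71], [-173.87, 95.51], [-174.79, -0.11], [-173.66, 173.66]. Speed limits (degrees/s): [136.94, 136.94, 172.46, 180, 180, 180].

### API

Orientations are given as a 3x3 rotation matrix whose columns are the frame's x, y, z axes.
In Python, from bench import robot gives the robot as it stands. The module is installed in compiled form; this text tells all that it offers.
- The arm moves only by the tool carry_out, never from a script. Its arguments are lists of equal length, an entry for each row: "offset": the shift along the world's x, y, z normalised to -1 to 1, where 1 is 100 mm, a list of three; "turn": the turn about the world's z normalised to -1 to 1, where 1 is 90 degrees. A call has 1 to 20 rows; each row is the pose to reach, as a shift and turn from the pose commanded when the call began; what a row does not reach only later rows make up. A row lasts 1/8 s, in which the tool goes at most 62.5 mm and 10.7 degrees, less where a joint would pass 70% of its speed; a pose out of reach is approached as far as the arm can. A call with a number of a shift or a turn outside -1 to 1 is refused whole. A call with a gripper value outside its range is refused whole. "grip" is the gripper's target within -1 to 1 (shut at 1, half-way at 0, fully open at -1), set as the call begins (left out, the last holds). The fingers move at their own pace and stop on an object; "squeeze" is the grip in N (left out, the last holds). Time passes only in rows, so rows that repeat a pose let the fingers close. It gives the time, the measured TCP pose, the force and the opening at its end, in the units of the state.
- robot.read_state(): the state, without advancing time (a new reading comes with each control period).
- robot.snapshot(name): name is "scene" or "top" or "wrist"; returns a dict with "image" (384x512x3 uint8, blue, green, red), "intrinsics" (3x3 intrinsics, pixels), "eye" and "orientation" of the camera in the world; the wrist camera has in their place "T_tool_cam" (4x4, takes a point from camera to tool coordinates, whose origin is the TCP and whose axes are the flange's). Camera axes: x right, y down, z forward; pixel columns grow to the right and rows downward; lengths in m; the calibration is good to about 2 mm. The wrist camera is an equidistant fisheye: a pixel r from the principal point sees the ray r / f radians off the axis. A picture is of the moment at which its call begins: read the wrist's pose just before it. There is no depth.
- robot.finish_job(): hands the job in, once; it reports no verdict.
Trained networks look in the newest picture that a camera, given by its name, has taken for a name from the list of things; names that differ only in an ending like _2 or _b are one class to them, and where a whole thing is asked for, a point or a joint stands for the part that bears it (a point fixed in the world has none). Each returns a list of dicts, best first, with "score" (0 to 1); they miss things now and then, are a little off and sometimes report something else, mostly with a low value. They report only what shows in the picture. A call takes as long as a camera call.
- robot.find_in(camera, label): "xyz" ([x, y, z] in m, in the coordinates of the camera as it stood for that picture, good to about 4 mm: the middle of the surface that is visible of it).
- robot.spot_point(camera, label): "xyz" ([x, y, z] in m, in the coordinates of the camera as it stood for that picture, good to about 4 mm: a listed point, or the origin of a listed thing).
The state is a dict: "clock": time; "qpos": joint angles; "qd": joint speeds; "joint_torque": joint torques, N m; "tcp_pos": TCP position; "tool_rot": TCP orientation; "ft_force": force on the tool from outside, world axes, zero at the start; "ft_torque": the same for the moment, N m; "opening": opening from 0.0 (shut) to 1.0 (fully open).
Only numpy, scipy, OpenCV 4.12 (cv2) and the standard library are available. Lean on these libraries where they do the work, as an engineer would, in place of code of your own. Each camera call takes 0.05 s, during which the arm holds its last target.

### The job

Open the battery flap of the grey measuring readout on the bench. Its catch is a flush metal plate fitted somewhere along the flat metal strip in front of the flap: feel along the strip with light touches until you find the place that gives, and press it in until the flap pops up. Then push the flap over with the fingers until it lies right back on its stop, pressing gently throughout, picking nothing up, and leaving the battery pack in its bay and the gauges around where they are.

Things in the scene. Friction and masses are not known exactly. Their poses are not given: they have to be found in the camera images.
- case: the readout: fixed grey box 230 (x) by 432 (y) by 75 mm high. Origin: centre of its underside; x points from its front (four round sockets, toward the robot) to its rear, y to its left, z up. On top, front to rear: the strip, the battery flap (106 by 185 mm, central), a ledge; a dark display left of the flap, a grille right of it.
- strip_mid (a point): centre of the visible strip, on its face (fixed to the case, 73 mm ahead of its middle, 73 mm above the bench; NOT the catch). Bare metal, 54 mm along x, 200 mm along y, 2 mm below the case's top, rigid except at the catch. The catch lies on its centre line, its centre anywhere from 55 mm right to 55 mm left (y) of this point, new each time.
- catch (a joint): press-in of the catch (m): 0 at rest, 0.006 fully in; 2 N starts it, 5 N takes it fully in; springs back; at about 0.004 the flap is let go. The catch is a plate of the strip's metal, 38 mm along x, 48 mm along y, in a hole with a 1 to 1.5 mm gap all round, its face 1.5 mm below the strip's face, so a fingertip must go about 6 mm below that face.
- flap (a joint): opening of the battery flap (rad): 0 shut, flush and locked. When the catch is pressed in, a damped spring arm lifts it to 1.1 within about 2 s and holds it there. Pushed on past upright (1.57) it falls back by itself on its stop at 2.1; let go before that it sinks back to 1.1.
- hinge_mid (a point): middle of the flap's hinge line (fixed to the case, 70 mm behind the case's middle, 73 mm above the bench); the hinge runs along the case's y, on the far side of the flap.
- flap_edge (a point): middle of the flap's free edge, 106 mm from the hinge line; the flap is 4 mm thick, 185 mm along y, about 0.12 kg. Shut, this edge lies 36 mm ahead of the case's middle, facing the strip; at 1.1 rad it stands about 94 mm above the hinge and can be pushed rearward (case +x) from the front.
- pack_mid (a point): centre of the loose battery pack, a grey block 60 by 120 by 32 mm lying in the 45 mm deep bay under the flap; must stay there.
- ring_mid (a point): centre of a loose steel setting ring, 52 mm across and 22 mm high, standing on the case's top right of the flap; leave alone.
- caliper_mid (a point): middle of a loose digital caliper, 235 mm long, 13 mm high, lying on the bench left of the case; leave alone.
- indicator_mid (a point): centre of a loose dial indicator, 57 mm across and 22 mm high, its stem 68 mm long from this point, lying on the bench right of the case; leave alone.

How it is judged:
By the outcome, as a careful person would: the job done as asked, in the order asked, and still so for the second after the job is handed in, with the robot touching nothing.
It also fails if it takes over 72 s, if anything falls off the work surface, if the arm or the gripper's body presses on something with over 40 N, if the wrist force passes 120 N, or if a joint passes its speed limit or range.

## Working session

There is one attempt and no reset: what is moved stays moved. The work goes in short steps, Python scripts to look and compute and a tool call to move; the robot and the scene stay as the last step left them, time stands still between calls to the robot, and variables do not carry over. Pictures are saved under pics/ and viewed, and the job is handed in when it is done.

Besides the shell and the picture viewer there is one more tool, called after "Request:" by a JSON object that holds its "method" and its "body", one argument or row to a line. carry_out: Moves the arm, as the interface text tells. Its arguments: {"type":"object","properties":{"offset":{"type":"array","items":{"type":"array","items":{"type":"number"}}},"turn":{"type":"array","items":{"type":"number"}},"grip":{"type":"number"},"squeeze":{"type":"number"}},"required":["offset","turn"]}

```bash
mkdir -p pics
cat > h.py <<'E'
from bench import robot
import numpy as np, cv2
def snap(cam,fn=None):
    st=robot.read_state(); s=robot.snapshot(cam)
    if fn: cv2.imwrite('pics/'+fn,s['image'])
    if cam=='wrist':
        T=np.eye(4);T[:3,:3]=st['tool_rot'];T[:3,3]=st['tcp_pos'];C=T@np.array(s['T_tool_cam'])
    else:
        C=np.eye(4);C[:3,:3]=s['orientation'];C[:3,3]=s['eye']
    return s,C
def w(C,p): return (C@np.append(p,1))[:3]
def px(s,C,p):
    q=np.linalg.inv(C)@np.append(p,1); k=np.array(s['intrinsics'])@(q[:3]/q[2]); return k[:2]
E
cat > a.py <<'E'
from h import *
st=robot.read_state(); print(st['clock'],st['tcp_pos'],np.round(st['tool_rot'],3).tolist(),st['ft_force'],st['opening'])
for cam in ['scene','top']:
    s,C=snap(cam,cam+'0.png')
    for l in ['case','strip_mid','hinge_mid','flap_edge','pack_mid','ring_mid','caliper_mid','indicator_mid']:
        for d in robot.spot_point(cam,l)[:2]: print(cam,l,round(d['score'],2),np.round(w(C,d['xyz']),4))
E
python3 a.py
```

```text
0.0 [0.2724795  0.61704579 0.24137209] [[0.915, -0.404, -0.001], [-0.404, -0.915, -0.002], [0.0, 0.002, -1.0]] [-0.77913964  0.42719274  0.30820009] 1.0045030668120851
scene case 0.7 [0.5873 0.0788 0.0007]
scene strip_mid 0.65 [0.5113 0.0906 0.0737]
scene hinge_mid 0.68 [0.6502 0.0705 0.0751]
scene flap_edge 0.8 [0.5533 0.0839 0.068 ]
scene ring_mid 0.57 [ 0.5655 -0.0603  0.0832]
scene caliper_mid 0.82 [0.4844 0.4555 0.0023]
scene indicator_mid 0.61 [ 0.4333 -0.4745  0.0112]
top case 0.81 [0.5877 0.0855 0.002 ]
top strip_mid 0.83 [0.5151 0.0948 0.0733]
top hinge_mid 0.58 [0.6558 0.0722 0.0727]
top hinge_mid 0.5 [0.4847 0.4624 0.0056]
top flap_edge 0.65 [0.5439 0.0866 0.0732]
top flap_edge 0.65 [0.5118 0.0945 0.0728]
top ring_mid 0.42 [ 0.5683 -0.0524  0.0875]
top caliper_mid 0.6 [0.4857 0.4632 0.0068]
top indicator_mid 0.64 [ 0.4309 -0.4691  0.009 ]
```

View pics/top0.png

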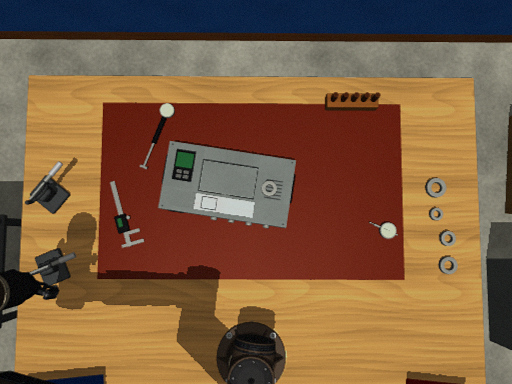

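View pics/scene0.png

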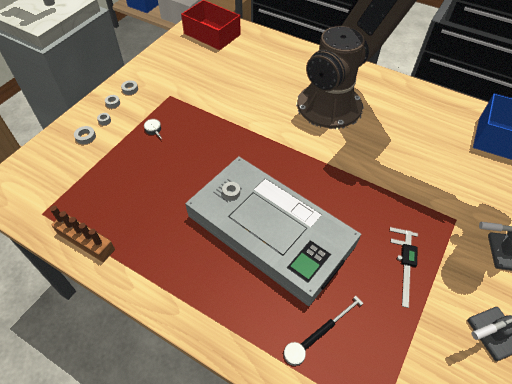

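The top picture shows the case turned by roughly −8°. A square outline on the strip near (209,203) could be the catch, but it could also be a decoy. I'll fit the case pose and zoom in.

```bash
cat > b.py <<'E'
from h import *
from scipy.optimize import least_squares
s,C=snap('top'); im=s['image']
cv2.imwrite('pics/top_zoom.png',cv2.resize(im[130:240,145:310],None,fx=4.8,fy=4.8,interpolation=cv2.INTER_CUBIC))
s2,C2=snap('scene'); cv2.imwrite('pics/sc_zoom.png',cv2.resize(s2['image'][150:305,180:370],None,fx=3.8,fy=3.8,interpolation=cv2.INTER_CUBIC))
def case(p,q): 
    c,n=np.cos(p[2]),np.sin(p[2]); return np.array([p[0]+c*q[0]-n*q[1],p[1]+n*q[0]+c*q[1],q[2]])
# network fit
N=[([-.073,0,.073],[.5132,.0927]),([.07,0,.073],[.653,.0714]),([0,0,0],[.5875,.082])]
f=lambda p: np.concatenate([case(p,np.array(a))[:2]-b for a,b in N])
p=least_squares(f,[.587,.082,-.14]).x; print(p,np.degrees(p[2]))
for a in ([.115,.216,.075],[.115,-.216,.075],[-.115,-.216,.075],[-.115,.216,.075],[-.1,.1,.073],[-.1,-.1,.073],[-.046,-.1,.073],[-.046,.1,.073]): print(a,px(s,C,case(p,a)).round(1),px(s2,C2,case(p,a)).round(1))
E
python3 b.py
```

```text
[ 0.58555527  0.08188277 -0.15113707] -8.659516274078069
[0.115, 0.216, 0.075] [170.3 139.9] [311.8 297.7]
[0.115, -0.216, 0.075] [296.4 159.6] [185.1 203.7]
[-0.115, -0.216, 0.075] [286.3 227.1] [238.7 156.5]
[-0.115, 0.216, 0.075] [158.5 207. ] [361.4 234.7]
[-0.1, 0.1, 0.073] [193.6 208. ] [321.9 215.4]
[-0.1, -0.1, 0.073] [252.7 217.2] [265.3 179. ]
[-0.046, -0.1, 0.073] [255.2 201.3] [253.5 190.2]
[-0.046, 0.1, 0.073] [196.3 192.1] [310.6 228.2]
```

View pics/top_zoom.png

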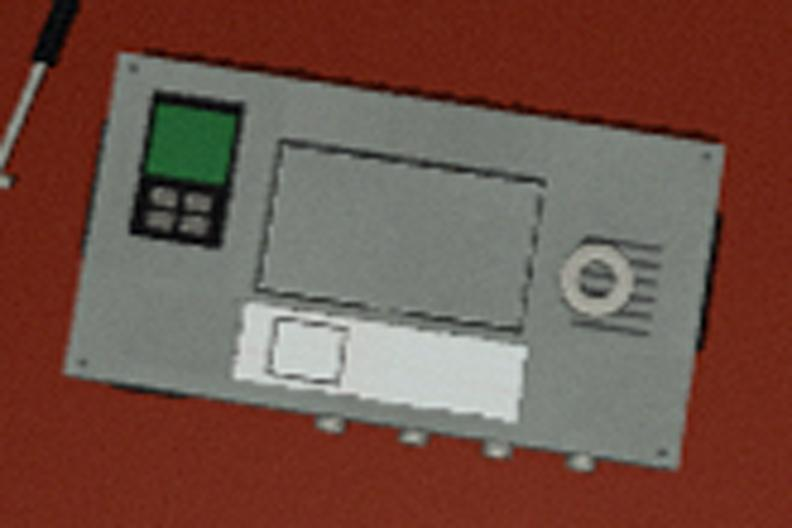

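View pics/sc_zoom.png

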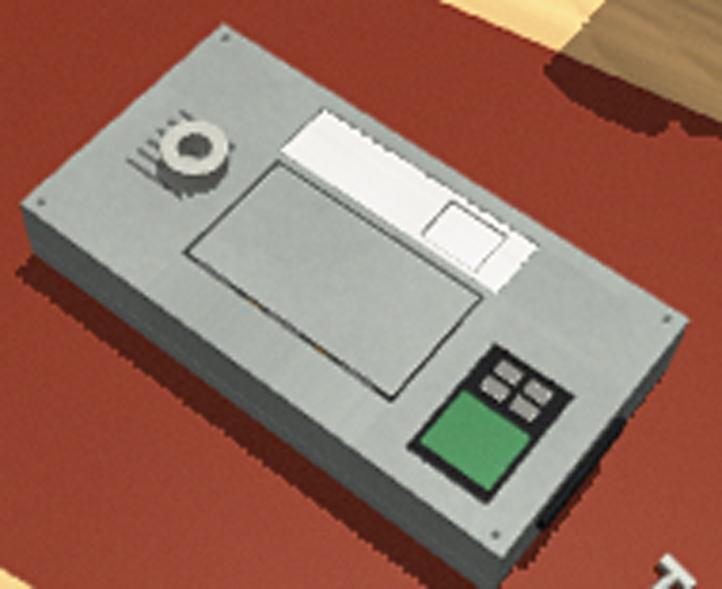

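The gap round a plate shows in both views, left of the strip's centre. I'll refine the case pose from its corners and place that plate in case coordinates.

```bash
cat > c.py <<'E'
from b import *
K=[[.115,.216,.075],[.115,-.216,.075],[-.115,-.216,.075],[-.115,.216,.075]]
T=[(169.6,140.8),(295.8,160.2),(286.5,227.5),(158.3,207.9)]; S=[(310.8,296),(185.8,204),(239.2,156.6),(361,233.7)]
for nm,w1,w2 in (('top',1,0),('scene',0,1),('both',1,1)):
    g=lambda p: np.concatenate([w1*(px(s,C,case(p,k))-t) for k,t in zip(K,T)]+[w2*(px(s2,C2,case(p,k))-t) for k,t in zip(K,S)])
    q=least_squares(g,p).x; print(nm,q.round(4),np.degrees(q[2]).round(2),np.abs(g(q)).max().round(2))
for (sn,Cn,uv) in ((s,C,(145+307/4.8-.4,130+350/4.8-.4)),(s2,C2,(180+464/3.8-.4,150+236/3.8-.4))):
    r=Cn[:3,:3]@np.linalg.inv(np.array(sn['intrinsics']))@np.array([*uv,1]); X=Cn[:3,3]+r*(.0715-Cn[2,3])/r[2]
    c,n=np.cos(q[2]),np.sin(q[2]); d=X[:2]-q[:2]; print('catch',X.round(4),'case',c*d[0]+n*d[1],-n*d[0]+c*d[1])
for k in ([-.073,0,.073],[-.036,0,.073],[.07,0,.073]): print(k,case(q,k).round(4))
print(robot.read_state()['clock'])
E
python3 c.py | tail -9
```

```text
top [ 0.5832  0.083  -0.1468] -8.41 0.3
scene [ 0.5837  0.0805 -0.1512] -8.66 0.99
both [ 0.5835  0.0815 -0.1493] -8.55 1.38
catch [0.5204 0.1462 0.0715] case -0.07206190701776045 0.0545851709601277
catch [0.5186 0.1423 0.0715] case -0.07321269867784103 0.05046289654308028
[-0.073, 0, 0.073] [0.5113 0.0924 0.073 ]
[-0.036, 0, 0.073] [0.5479 0.0869 0.073 ]
[0.07, 0, 0.073] [0.6528 0.0711 0.073 ]
1.1
```

```bash
python3 -c "
from h import *
s,C=snap('wrist','wr0.png'); print(np.round(s['T_tool_cam'],3))"
```

```text
[[ 0.    -0.963 -0.27   0.067]
 [ 1.     0.    -0.001  0.001]
 [ 0.001 -0.27   0.963 -0.133]
 [ 0.     0.     0.     1.   ]]
```

Request:
{"method": "carry_out", "body": {
  "offset": [
    [0.25,-0.47,-0.08],
    [0.5,-0.94,-0.15],
    [0.5,-0.94,-0.15]
  ],
  "turn": [0.09,0.17,0.17],
  "grip": 1,
  "squeeze": 20
}}

```text
clock: 1.52
tcp_pos: [0.3238, 0.5205, 0.2274]
tool_rot: [[0.989, -0.149, -0.0], [-0.149, -0.989, -0.001], [-0.0, 0.001, -1.0]]
ft_force: [-0.1, 0.7, 0.3]
opening: 0.377
```

Request:
{"method": "carry_out", "body": {
  "offset": [
    [0.25,-0.47,-0.08],
    [0.5,-0.94,-0.15],
    [0.5,-0.94,-0.15]
  ],
  "turn": [0,0,0]
}}

```text
clock: 1.9
tcp_pos: [0.3735, 0.4272, 0.2123]
tool_rot: [[0.988, -0.151, -0.0], [-0.151, -0.988, -0.0], [-0.0, 0.001, -1.0]]
ft_force: [-0.4, 0.4, 0.8]
opening: 0.003
```

Request:
{"method": "carry_out", "body": {
  "offset": [
    [0.25,-0.47,-0.08],
    [0.5,-0.94,-0.15],
    [0.5,-0.94,-0.15]
  ],
  "turn": [0,0,0]
}}

```text
clock: 2.28
tcp_pos: [0.4234, 0.3338, 0.1971]
tool_rot: [[0.988, -0.151, -0.0], [-0.151, -0.988, -0.0], [-0.0, 0.0, -1.0]]
ft_force: [0.3, 0.3, 0.5]
opening: -0.006
```

Request:
{"method": "carry_out", "body": {
  "offset": [
    [0.25,-0.47,-0.08],
    [0.5,-0.94,-0.15],
    [0.5,-0.94,-0.15]
  ],
  "turn": [0,0,0]
}}

```text
clock: 2.65
tcp_pos: [0.4735, 0.2402, 0.182]
tool_rot: [[0.988, -0.151, -0.0], [-0.151, -0.988, -0.0], [-0.0, 0.001, -1.0]]
ft_force: [-0.1, 0.7, 0.2]
opening: 0.0
```

Request:
{"method": "carry_out", "body": {
  "offset": [
    [0.25,-0.47,-0.08],
    [0.48,-0.94,-0.15],
    [0.48,-0.94,-0.15],
    [0.48,-0.94,-0.15]
  ],
  "turn": [0,0,0,0]
}}

```text
clock: 3.15
tcp_pos: [0.5211, 0.1487, 0.1676]
tool_rot: [[0.989, -0.148, 0.001], [-0.148, -0.989, 0.0], [0.001, -0.0, -1.0]]
ft_force: [0.4, -0.1, 0.0]
opening: -0.001
```

```bash
cat > d.py <<'E'
from h import *
s,C=snap('wrist','wr1.png'); print(s['intrinsics'])
cv2.imwrite('pics/wr1z.png',cv2.resize(s['image'],None,fx=1.5,fy=1.5))
for l in ['catch','strip_mid','flap_edge','case']:
    for d in robot.find_in('wrist',l)[:2]: print('find',l,round(d['score'],2),np.round(w(C,d['xyz']),4))
    if l!='catch':
      for d in robot.spot_point('wrist',l)[:2]: print('spot',l,round(d['score'],2),np.round(w(C,d['xyz']),4))
E
python3 d.py
```

```text
[[297.31863964   0.         258.92195173]
 [  0.         297.31863964 187.80831885]
 [  0.           0.           1.        ]]
find catch 0.74 [0.5138 0.1443 0.0731]
find strip_mid 0.7 [0.5959 0.1192 0.0758]
spot strip_mid 0.18 [0.5824 0.0826 0.0028]
find flap_edge 0.62 [0.5989 0.0873 0.0743]
spot flap_edge 0.89 [0.5432 0.0869 0.074 ]
find case 0.85 [0.594  0.1263 0.0773]
spot case 0.83 [0.5824 0.0868 0.0021]
spot case 0.35 [0.484  0.4552 0.0048]
```

View pics/wr1z.png

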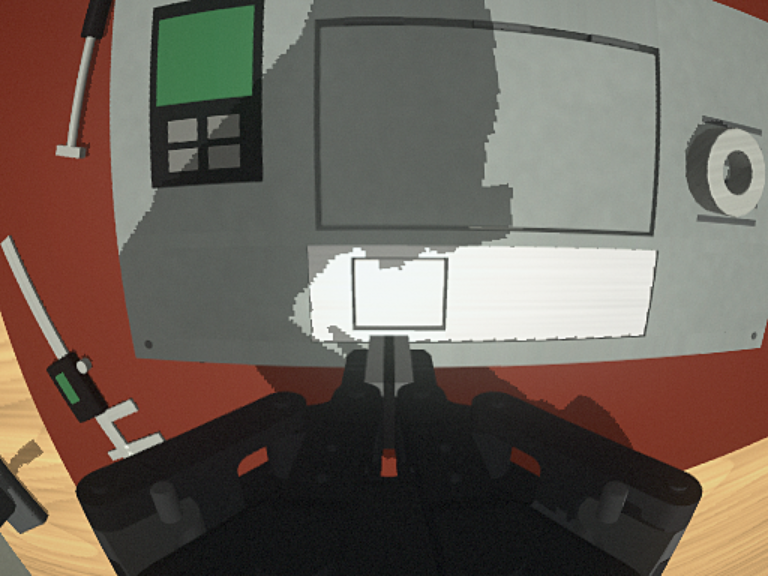

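The wrist view shows the plate's outline with corners at about (353,258), (447,258), (446,330) and (353,328) in the 1.5x picture. I'll project those onto the strip.

```bash
cat > e.py <<'E'
from h import *
st=robot.read_state(); s,C=snap('wrist'); K=np.array(s['intrinsics'])
P=[]
for u,v in ((353,258),(447,258),(446,330),(353,328),(314,20),(660,48),(655,236),(316,230)):
    d=(np.array([u,v])/1.5-.17-K[:2,2])/K[0,0]; r=np.linalg.norm(d); ray=np.append(np.sin(r)*d/r,np.cos(r)); ray=C[:3,:3]@ray
    z=.073 if len(P)<4 else .075
    X=C[:3,3]+ray*(z-C[2,3])/ray[2]; P.append(X); print(X.round(4))
P=np.array(P); print('catch c',P[:4].mean(0),'sizes',[np.linalg.norm(P[a]-P[b]).round(4) for a,b in ((0,1),(1,2),(4,5),(5,6))],'yaw',np.degrees(np.arctan2(*(P[1]-P[0])[:2])), np.degrees(np.arctan2(*(P[6]-P[7])[:2])))
E
python3 e.py
```

```text
[0.5394 0.164  0.073 ]
[0.5322 0.1153 0.073 ]
[0.492  0.1203 0.073 ]
[0.5007 0.1706 0.073 ]
[0.6659 0.1645 0.075 ]
[ 0.6382 -0.0254  0.075 ]
[ 0.529  -0.0094  0.075 ]
[0.5573 0.1802 0.075 ]
catch c [0.51606138 0.14253496 0.073     ] sizes [np.float64(0.0492), np.float64(0.0405), np.float64(0.1918), np.float64(0.1103)] yaw -171.60823843796626 -171.53459674590292
```

Request:
{"method": "carry_out", "body": {
  "offset": [
    [-0.03,-0.04,-0.3],
    [-0.03,-0.04,-0.7],
    [-0.03,-0.04,-0.7],
    [-0.03,-0.04,-0.7]
  ],
  "turn": [0,0,0,0]
}}

```text
clock: 4.1
tcp_pos: [0.5184, 0.1438, 0.0985]
tool_rot: [[0.989, -0.148, 0.001], [-0.148, -0.989, 0.0], [0.001, -0.0, -1.0]]
ft_force: [1.0, -0.3, 1.2]
opening: -0.001
```

Request:
{"method": "carry_out", "body": {
  "offset": [
    [0,0,-0.04],
    [0,0,-0.08],
    [0,0,-0.11],
    [0,0,-0.13],
    [0,0,-0.14],
    [0,0,-0.15],
    [0,0,-0.15]
  ],
  "turn": [0,0,0,0,0,0,0]
}}

```text
clock: 4.97
tcp_pos: [0.5177, 0.1435, 0.0824]
tool_rot: [[0.989, -0.148, 0.0], [-0.148, -0.989, -0.0], [0.0, 0.0, -1.0]]
ft_force: [-0.5, 0.1, 0.5]
opening: -0.001
```

Request:
{"method": "carry_out", "body": {
  "offset": [
    [0,0,-0.01],
    [0,0,-0.02],
    [0,0,-0.02]
  ],
  "turn": [0,0,0]
}}

```text
clock: 5.35
tcp_pos: [0.5177, 0.1435, 0.0803]
tool_rot: [[0.989, -0.148, 0.0], [-0.148, -0.989, -0.0], [0.0, 0.0, -1.0]]
ft_force: [-1.1, -0.8, 3.0]
opening: 0.003
```

Contact at 3 N with the tip below the strip's face, so it is starting to give. Pressing on in 1 mm steps.

Request:
{"method": "carry_out", "body": {
  "offset": [
    [0,0,-0.01],
    [0,0,-0.02],
    [0,0,-0.02]
  ],
  "turn": [0,0,0]
}}

```text
clock: 5.72
tcp_pos: [0.5177, 0.1435, 0.0783]
tool_rot: [[0.989, -0.148, 0.0], [-0.148, -0.989, -0.0], [0.0, 0.0, -1.0]]
ft_force: [-1.0, -1.7, 3.3]
opening: -0.001
```

Request:
{"method": "carry_out", "body": {
  "offset": [
    [0,0,-0.01],
    [0,0,-0.02],
    [0,0,-0.02]
  ],
  "turn": [0,0,0]
}}

```text
clock: 6.1
tcp_pos: [0.5177, 0.1435, 0.0766]
tool_rot: [[0.989, -0.148, 0.0], [-0.148, -0.989, -0.0], [0.0, 0.0, -1.0]]
ft_force: [-2.0, -0.4, 7.3]
opening: 0.002
```

```bash
python3 -c "
from h import *
snap('wrist','wr2.png'); snap('scene','sc2.png')
print(robot.read_state()['ft_force'])"
```

```text
[-1.96550009 -1.43666752  8.27264204]
```

View pics/wr2.png

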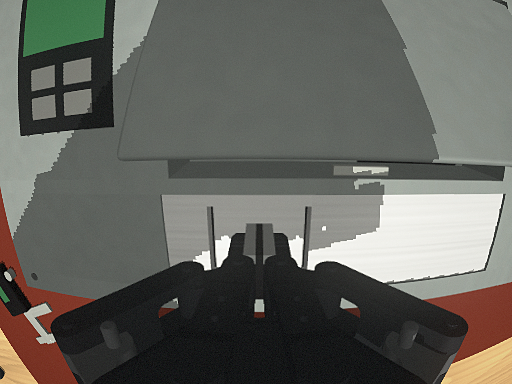

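The flap has popped up. I'll back straight off and look.

Request:
{"method": "carry_out", "body": {
  "offset": [
    [-0.02,0,0.15],
    [-0.1,0,0.4],
    [-0.1,0,0.75],
    [-0.1,0,0.75],
    [-0.1,0,0.75],
    [-0.1,0,0.75],
    [-0.1,0,0.75],
    [-0.1,0,0.75]
  ],
  "turn": [0,0,0,0,0,0,0,0]
}}

```text
clock: 7.2
tcp_pos: [0.5075, 0.1433, 0.1508]
tool_rot: [[0.989, -0.148, -0.001], [-0.148, -0.989, -0.001], [-0.001, 0.001, -1.0]]
ft_force: [-0.5, -0.3, -0.0]
opening: 0.002
```

Request:
{"method": "carry_out", "body": {
  "offset": [
    [0,-0.2,0],
    [0.1,-0.4,0],
    [0.25,-0.58,0],
    [0.25,-0.58,0],
    [0.25,-0.58,0],
    [0.25,-0.58,0],
    [0.25,-0.58,0],
    [0.25,-0.58,0]
  ],
  "turn": [0,0,0,0,0,0,0,0]
}}

```text
clock: 8.2
tcp_pos: [0.5325, 0.0857, 0.1514]
tool_rot: [[0.989, -0.148, 0.0], [-0.148, -0.989, 0.0], [0.0, -0.0, -1.0]]
ft_force: [-0.1, 0.4, -0.5]
opening: 0.002
```

```bash
cat > f.py <<'E'
from h import *
import sys
for cam in ['wrist','scene','top']:
    s,C=snap(cam,cam+sys.argv[1]+'.png')
    for l in ['flap_edge','pack_mid','ring_mid','hinge_mid']:
        for d in robot.spot_point(cam,l)[:1]: print(cam,l,round(d['score'],2),np.round(w(C,d['xyz']),4))
st=robot.read_state();print(st['tcp_pos'],st['ft_force'],st['clock'])
E
python3 f.py 3
```

```text
wrist flap_edge 0.88 [0.6022 0.0789 0.1687]
wrist ring_mid 0.82 [ 0.5668 -0.058   0.0862]
wrist hinge_mid 0.6 [0.6519 0.0706 0.0697]
scene flap_edge 0.73 [0.609  0.0777 0.1648]
scene pack_mid 0.34 [ 0.434  -0.4728  0.0143]
scene ring_mid 0.49 [ 0.5681 -0.0593  0.0833]
scene hinge_mid 0.72 [0.651  0.0697 0.0749]
top flap_edge 0.62 [0.6042 0.0773 0.1689]
top pack_mid 0.41 [0.6141 0.0743 0.0438]
top ring_mid 0.47 [ 0.5693 -0.0539  0.0877]
top hinge_mid 0.6 [0.6524 0.0726 0.0712]
[0.53267725 0.08542097 0.15131648] [-0.4780409  -0.61367997 -0.31388591] 8.95
```

View pics/scene3.png

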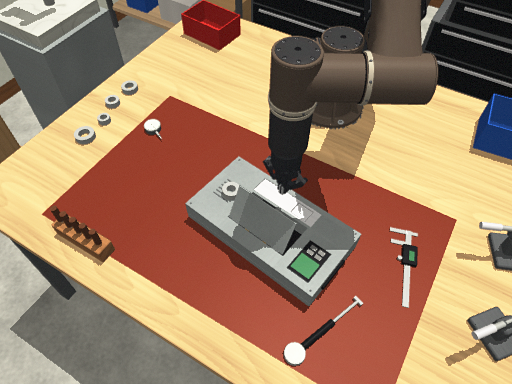

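View pics/wrist3.png

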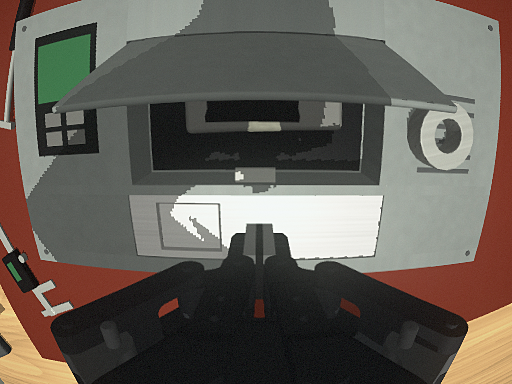

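The flap stands at 1.1 rad with its edge at about (0.605, 0.078, 0.168), the catch is back out and the pack is in its bay. Pushing rearward slowly now.

Request:
{"method": "carry_out", "body": {
  "offset": [
    [0.1,-0.015,0],
    [0.2,-0.03,0],
    [0.3,-0.045,0],
    [0.4,-0.06,0],
    [0.46,-0.07,0],
    [0.5,-0.075,0],
    [0.53,-0.08,0],
    [0.56,-0.085,0],
    [0.59,-0.09,0],
    [0.62,-0.095,0],
    [0.65,-0.1,0],
    [0.68,-0.1,0],
    [0.71,-0.105,0],
    [0.74,-0.11,0]
  ],
  "turn": [0,0,0,0,0,0,0,0,0,0,0,0,0,0]
}}

```text
clock: 10.7
tcp_pos: [0.6069, 0.0745, 0.1513]
tool_rot: [[0.989, -0.148, 0.0], [-0.148, -0.989, 0.0], [0.0, -0.0, -1.0]]
ft_force: [1.0, 0.6, 1.1]
opening: -0.0
```

Request:
{"method": "carry_out", "body": {
  "offset": [
    [0.03,-0.005,0],
    [0.06,-0.01,0],
    [0.09,-0.015,0],
    [0.12,-0.018,0],
    [0.15,-0.022,0],
    [0.18,-0.027,0],
    [0.21,-0.03,0],
    [0.24,-0.036,0],
    [0.27,-0.04,0],
    [0.3,-0.045,0]
  ],
  "turn": [0,0,0,0,0,0,0,0,0,0]
}}

```text
clock: 11.95
tcp_pos: [0.6368, 0.0699, 0.1513]
tool_rot: [[0.989, -0.148, 0.0], [-0.148, -0.989, 0.0], [0.0, -0.0, -1.0]]
ft_force: [-0.8, -0.1, -0.6]
opening: 0.003
```

```bash
python3 f.py 4
```

```text
wrist flap_edge 0.89 [0.6813 0.0668 0.1765]
wrist pack_mid 0.68 [0.609  0.0709 0.0468]
scene flap_edge 0.71 [0.7049 0.0605 0.1614]
scene pack_mid 0.75 [0.6086 0.066  0.0479]
scene ring_mid 0.63 [ 0.5649 -0.0589  0.084 ]
scene hinge_mid 0.82 [0.6485 0.0716 0.0773]
top flap_edge 0.65 [0.7056 0.064  0.1662]
top pack_mid 0.57 [0.6117 0.0732 0.0481]
top ring_mid 0.57 [ 0.5681 -0.0521  0.0863]
[0.63662483 0.06995395 0.15132061] [ 0.00632509 -0.09476649 -0.33905629] 12.7
```

View pics/scene4.png

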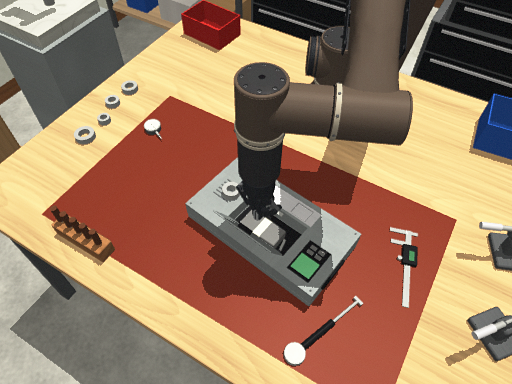

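View pics/wrist4.png

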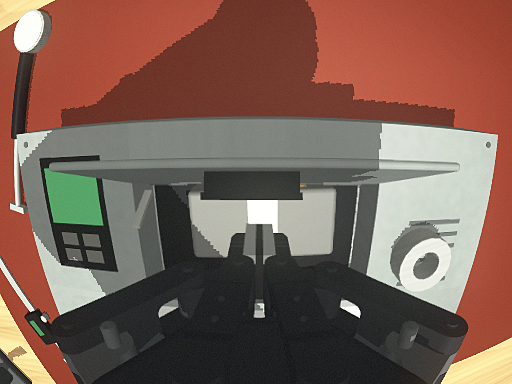

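The flap passed upright and fell back. The last top and scene readings put the edge at (0.705, 0.062, 0.164), against (0.706, –, 0.1645) expected at 2.1 rad. Withdrawing to check.

Request:
{"method": "carry_out", "body": {
  "offset": [
    [-0.2,0.03,0.05],
    [-0.5,0.07,0.3],
    [-0.9,0.13,0.7],
    [-1,0.15,0.95],
    [-1,0.15,0.95],
    [-1,0.15,0.95]
  ],
  "turn": [0,0,0,0,0,0]
}}

```text
clock: 13.45
tcp_pos: [0.5365, 0.085, 0.246]
tool_rot: [[0.989, -0.148, -0.0], [-0.148, -0.989, 0.0], [-0.0, -0.0, -1.0]]
ft_force: [-1.0, -0.3, -1.1]
opening: 0.001
```

Request:
{"method": "carry_out", "body": {
  "offset": [
    [-0.3,0,0],
    [-0.6,0,0],
    [-0.8,0,0],
    [-0.8,0,0],
    [-0.8,0,0],
    [-0.8,0,0],
    [-0.8,0,0],
    [-0.8,0,0]
  ],
  "turn": [0,0,0,0,0,0,0,0]
}}

```text
clock: 14.45
tcp_pos: [0.4568, 0.0849, 0.2461]
tool_rot: [[0.989, -0.148, -0.0], [-0.148, -0.989, -0.0], [-0.0, 0.0, -1.0]]
ft_force: [-1.6, -0.4, -0.1]
opening: 0.003
```

```bash
python3 f.py 5; python3 -c "
from h import *
for cam in ['top']:
    s,C=snap(cam)
    for l in ['caliper_mid','indicator_mid']:
        for d in robot.spot_point(cam,l)[:1]: print(cam,l,round(d['score'],2),np.round(w(C,d['xyz']),4))"
```

```text
wrist ring_mid 0.86 [ 0.5643 -0.0616  0.0827]
scene flap_edge 0.81 [0.7065 0.0611 0.1633]
scene pack_mid 0.57 [0.6098 0.069  0.0494]
scene ring_mid 0.62 [ 0.5625 -0.0603  0.0822]
scene hinge_mid 0.87 [0.6512 0.069  0.073 ]
top flap_edge 0.92 [0.7001 0.0635 0.1654]
top pack_mid 0.56 [0.6151 0.0744 0.0442]
top ring_mid 0.49 [ 0.5679 -0.0537  0.087 ]
top hinge_mid 0.79 [0.659  0.0699 0.0722]
[0.45663141 0.08496568 0.24628655] [-0.19203811 -0.31481701  0.11006434] 15.2
top caliper_mid 0.97 [0.4857 0.4597 0.0045]
top indicator_mid 0.51 [ 0.4307 -0.47    0.0083]
```

View pics/scene5.png

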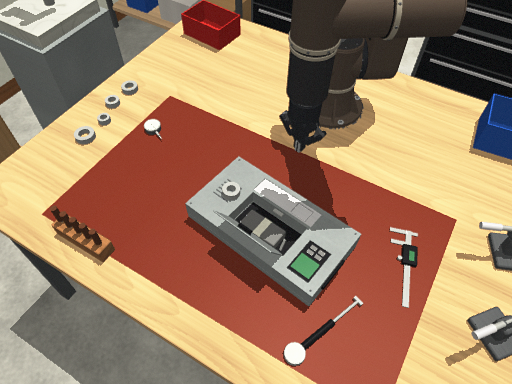

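View pics/wrist5.png

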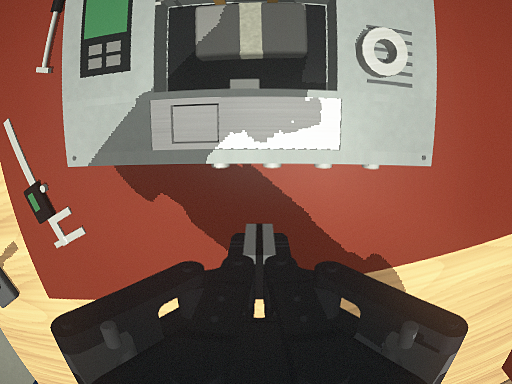

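The scene view shows the flap back on its stop, edge-on near (240,222), and the pack in its bay near (262,232). The ring and gauges have not moved, and the arm is clear. Handing in.

```bash
python3 -c "
from h import *
print(robot.finish_job())"
```

```text
the job is handed in; nothing more can be done
None
```

The battery flap is open and lying back on its stop. I handed the job in with the robot clear of everything, at about 15 s on its clock.

- **Finding the catch:** I didn't feel along the whole strip. The gap round the plate showed in the pictures, about 52 mm left of the strip's centre. I went straight there with a light touch, and it gave at about 3 N.
- **Pressing it:** I pressed in about 6 mm, at up to about 8 N, and the flap popped up to 1.1 rad. The catch sprang back out when I lifted off.
- **Pushing the flap:** I pushed it rearward with the closed fingers. The wrist force was about 1 to 2 N at the end of each push move (it is only reported then). The flap passed upright and fell back by itself.

**Last checks:**
- **Flap:** the scene camera puts the edge at (0.707, 0.061, 0.163) and the top camera at (0.700, 0.064, 0.165). A flap at 2.1 rad should be at x 0.706, z 0.1645, so the top camera is about 6 mm off in x and the rest agrees.
- **Other items:** the pack is in its bay. The ring, caliper and indicator are where they started, within the networks' error of a few mm.
- **Disagreement:** one early network reading placed the pack on the dial indicator. It had a low score (0.34), and the pictures showed it was wrong.

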